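# Clamp the circuit board in its fixture

## Task

The circuit board is lying in its holding fixture, unclamped. With a finger, push the swung-out clamp strap round over the board until it is fully against its stop, and then press the raised cam lever on top of the clamp post all the way down to lock it. Leave the board lying in its place and do not shift the things standing around the fixture.

Things in the scene. Friction and masses are not known exactly. Their poses are not given: they have to be found in the camera images.
- fixture: Board-holding fixture bolted to the bench, does not move: aluminium base plate 170 (x) x 260 (y) x 15 mm. Origin on the bench surface, 15 mm in -x from the plate's centre; z up. Clamp post at x +30, y -75 mm; board centre at x +30, y +20 mm; 12 mm round stop pin, 60 mm high, at x +52, y +84 mm: the strap rests against its -x side.
- strap_pivot (a point): Vertical axis of the clamp post, about which the strap turns, 55 mm above the bench. Fixed to the fixture, axes as the fixture's.
- strap (a joint): Angle of the clamp strap, rad. 0: across the board, pointing along the fixture's +y, against its stop (it cannot go farther). Positive is anticlockwise from above: at 1.57 it points along the fixture's -x. Starts swung out at 1.1 to 1.8; limit 2.2. Stiff hinge: 1 to 2 N near its free end moves it; it stays where left.
- strap_tip (a point): Middle of the strap's free end face, 165 mm from the pivot axis; its y axis points outward along the strap. The strap is a level steel bar 26 mm wide, 16 mm high, underside 46 to 50 mm above the bench. Under it, 95 mm from the pivot axis, hangs a 20 mm round rubber foot, its bottom 27 mm above the bench when clamped, 3 mm higher before.
- lever_pivot (a point): Middle of the level pivot pin of the cam lever (pin along the fixture's x axis), on top of the clamp post, 92 mm above the bench, in a yoke 34 mm wide (x), 22 mm (y), whose top is 107 mm above the bench. Fixed to the fixture, axes as the fixture's.
- lever (a joint): Angle of the cam lever above level, rad. 0: fully down, level, pointing along the fixture's -y (away from the board), against its stop. Starts raised at 0.85 to 1.2; limit 1.3. Stiff: about 3 N across its end moves it; it stays where left. It does not turn with the strap. Lowering it draws the strap down by about 3 mm onto the board.
- lever_tip (a point): Centre of the end face of the cam lever, 100 mm from its pivot. The last 55 mm is a black plastic grip 20 mm wide and 12 mm thick; the lever moves in the fixture's y-z plane.
- board: Circuit board in a black carrier, 110 (x) x 90 (y) x 8 mm, with a square 28 mm metal shield can in its middle, 12 mm above the underside. Lies loose on the fixture plate between low steel blocks, its underside 15 mm above the bench. Origin at the centre of the underside.
- bottle: Bystander: small white bottle, 40 mm across, 100 mm high, standing loose near the fixture. Origin at the centre of its underside.
- tape: Bystander: roll of tan tape lying flat, 84 mm across, 19 mm high, loose. Origin at the centre of its underside.
- jar: Bystander: small amber jar, 48 mm across, 50 mm high, standing loose. Origin at the centre of its underside.
- tray: Bystander: grey parts tray, 80 x 110 x 28 mm, loose on the far side of the fixture. Origin at the centre of its underside.
Not all that is in view belongs to the job. There is more than one size of the board; the one meant has the size given above.

How it is judged:
By the outcome, as a careful person would: the job done as asked, in the order asked, and still so for the second after the job is handed in, with the robot touching nothing.
It also fails if it takes over 51 s, if anything falls off the work surface, if the arm or the gripper's body presses on something with over 40 N, if the wrist force passes 120 N, or if a joint passes its speed limit or range.

## Robot

A 6-joint arm with a two-finger parallel gripper is mounted at the origin on the work surface. World frame = base frame: x ahead of the robot, y to its left, z up, the work surface at z = 0. Lengths are in m, angles in degrees, forces in N, time in s.
With the tool pointing down it reaches from about 0.35 to 0.875 m from the base axis. Payload 4.2 kg.
Tool frame: the origin (TCP) lies at the very end of the fingers, on their centre line; the grasp point (between the pads) lies 19 mm behind it (r.hold_point_z is the distance from the TCP to the grasp point, in m); z points along the fingers, y is the direction in which the jaws open and shut (so a half turn about z gives the same grasp; the last joint's range is limited). The gripper opens to 87 mm and grips with 3 to 60 N. Pads are 19 mm wide; open, the fingers measure 117 mm over their backs; the gripper's body (75 mm by 190 mm) begins 51 mm behind the grasp point.
Start: joints at [-48.667, 22.042, 0.453, 0, -68.411, -14.817], TCP at [0.279, -0.559, 0.223] pointing down, gripper open.
Joint ranges: [-179.83, 179.83], [-69.29, 118.12], [-61.27, 80.66], [-181.25, 117.63], [-171.15, -9.14], [-177.46, 177.46]. Speed limits (degrees/s): [159.86, 159.86, 180, 180, 180, 180].

## Interface

Orientations are given as a 3x3 rotation matrix whose columns are the frame's x, y, z axes.
In Python, from station import r, cams, ticket gives the robot as it stands.
- The arm moves only by the tool drive_tool, never from a script. Its argument "deltas" is a list of rows, each an object of numbers: "dx", "dy", "dz": the shift along the tool's x, y, z in m; "wx", "wy", "wz": the turn, a rotation vector about the tool's x, y, z in degrees. A call has 1 to 20 rows; each row is the pose to reach, as a shift and turn from the pose commanded when the call began, along the tool's axes at that moment; what a row does not reach only later rows make up. A row lasts 1/10 s, in which the tool goes at most 50 mm and 8.59 degrees, less where a joint would pass 70% of its speed; a pose out of reach is approached as far as the arm can. A call with a gripper value outside its range is refused whole. "gripper" is the opening, from 0 (shut) to 1 (fully open), set as the call begins (left out, the last holds). The fingers move at their own pace and stop on an object; the grip force is fixed at half the most. Time passes only in rows, so rows that repeat a pose let the fingers close. It gives the time, the measured TCP pose, the force and the opening at its end, in the units of the state.
- r.sense(): the state, without advancing time (a new reading comes with each control period).
- cams.capture(name): name is "scene" or "top" or "wrist"; returns the picture (420x560x3 uint8, red, green, blue); there is no depth.
- cams.camera_model(name): a dict with "intrinsics" (3x3 intrinsics, pixels), "extrinsics" (4x4, takes a point from world to camera coordinates); the wrist camera has in their place "T_tool_cam" (4x4, takes a point from camera to tool coordinates, whose origin is the TCP and whose axes are the flange's). Camera axes: x right, y down, z forward; pixel columns grow to the right and rows downward; lengths in m; the calibration is good to about 2 mm. A picture is of the moment at which its call begins: read the wrist's pose just before it. camera_model takes no time and is no camera call.
- ticket.finish_job(): hands the job in, once; it reports no verdict.
The state is a dict: "time_s": time; "joints": joint angles; "joint_velocities": joint speeds; "effort": joint torques, N m; "tcp_pos": TCP position; "ee_rot": TCP orientation; "wrist_force": force on the tool from outside, world axes, zero at the start; "moment": the same for the moment, N m; "gripper_width": opening from 0.0 (shut) to 1.0 (fully open).
Only numpy, scipy, OpenCV 4.12 (cv2) and the standard library are available. Lean on these libraries where they do the work, as an engineer would, in place of code of your own. Each camera call takes 0.05 s, during which the arm holds its last target.

## Working session

There is one attempt and no reset: what is moved stays moved. The work goes in short steps, Python scripts to look and compute and a tool call to move; the robot and the scene stay as the last step left them, time stands still between calls to the robot, and variables do not carry over. Pictures are saved under pics/ and viewed, and the job is handed in when it is done.

Besides the shell and the picture viewer there is one more tool, called after "Call:" as a command line: name --argument value ..., lists and objects as JSON in quotes. drive_tool: Moves the arm, as the interface text tells. Its arguments: {"type":"object","properties":{"deltas":{"type":"array","items":{"type":"object","properties":{"dx":{"type":"number"},"dy":{"type":"number"},"dz":{"type":"number"},"wx":{"type":"number"},"wy":{"type":"number"},"wz":{"type":"number"}}}},"gripper":{"type":"number"}},"required":["deltas"]}

```bash
mkdir -p pics; python3 - <<'E'
from station import r,cams,ticket
import cv2,numpy as np
s=r.sense();print(s['time_s'],s['tcp_pos'],s['ee_rot'],s['gripper_width'],r.hold_point_z)
for n in['scene','top','wrist']:
    im=cams.capture(n);cv2.imwrite(f'pics/{n}0.png',im[:,:,::-1])
    m=cams.camera_model(n);print(n,{k:np.round(v,4).tolist() for k,v in m.items() if not isinstance(v,(str,int))})
E
```

```text
0.0 [ 0.27877424 -0.55869391  0.22143859] [[-8.94902083e-01 -4.46261270e-01 -1.06795395e-03]
 [-4.46262541e-01  8.94899946e-01  1.95740939e-03]
 [ 8.21959307e-05  2.22827759e-03 -9.99997514e-01]] 1.0015240255607756 0.0187
scene {'intrinsics': [[385.8423, 0.0, 276.9909], [0.0, 385.8423, 208.5178], [0.0, 0.0, 1.0]], 'extrinsics': [[0.7352, 0.6778, -0.0103, -0.4627], [0.5599, -0.6158, -0.5544, -0.2146], [-0.3821, 0.4018, -0.8322, 0.9409], [0.0, 0.0, 0.0, 1.0]]}
top {'intrinsics': [[390.0499, 0.0, 276.8339], [0.0, 390.0499, 203.0405], [0.0, 0.0, 1.0]], 'extrinsics': [[-0.0282, -0.999, 0.0337, 0.087], [-0.989, 0.023, -0.1461, 0.5611], [0.1452, -0.0375, -0.9887, 0.7361], [0.0, 0.0, 0.0, 1.0]]}
wrist {'intrinsics': [[300.7598, 0.0, 283.8805], [0.0, 300.7598, 206.3802], [0.0, 0.0, 1.0]], 'T_tool_cam': [[-0.0001, -0.9534, -0.3018, 0.0838], [1.0, -0.0003, 0.0006, 0.0001], [-0.0007, -0.3018, 0.9534, -0.1614], [0.0, 0.0, 0.0, 1.0]]}
```

View pics/scene0.png

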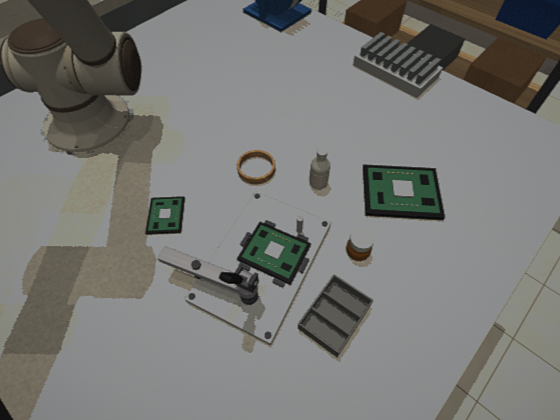

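View pics/top0.png

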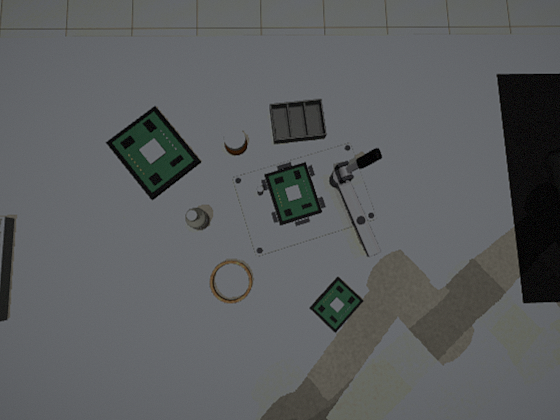

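View pics/wrist0.png

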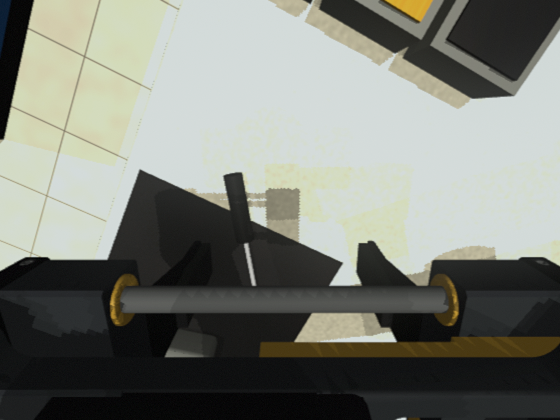

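```bash
python3 - <<'E'
import cv2
a=cv2.imread('pics/top0.png')[130:270,220:400]; a=cv2.convertScaleAbs(a,alpha=1.6,beta=10)
cv2.imwrite('pics/topc.png',cv2.resize(a,None,fx=4,fy=4,interpolation=cv2.INTER_CUBIC))
a=cv2.imread('pics/scene0.png')[185:345,150:340]
cv2.imwrite('pics/scenec.png',cv2.resize(a,None,fx=3.7,fy=3.7,interpolation=cv2.INTER_CUBIC))
E
```

```text
(no output)
```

View pics/topc.png

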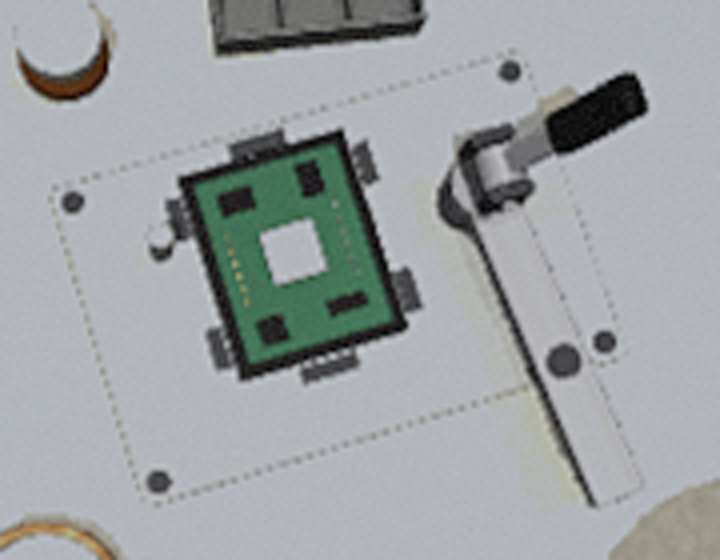

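View pics/scenec.png

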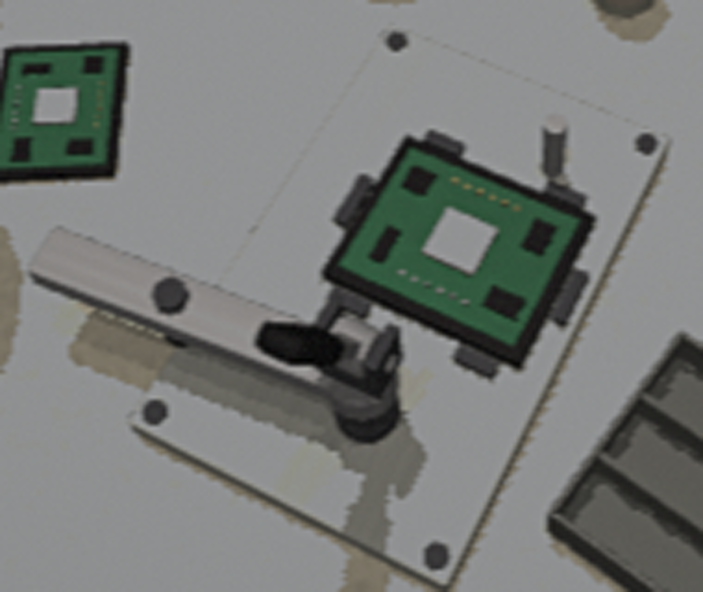

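```bash
cat > h.py <<'E'
from station import r,cams,ticket
import cv2,numpy as np
def ray(n,uv):
    m=cams.camera_model(n);K=np.array(m['intrinsics']);E=np.array(m['extrinsics'])
    R,t=E[:3,:3],E[:3,3];d=R.T@np.linalg.inv(K)@np.array([*uv,1.]);return -R.T@t,d
def onz(n,uv,z):
    o,d=ray(n,uv);return o+d*(z-o[2])/d[2]
def tri(u1,u2):
    o1,d1=ray('top',u1);o2,d2=ray('scene',u2);A=np.stack([d1,-d2],1)
    s=np.linalg.lstsq(A,o2-o1,rcond=None)[0];p,q=o1+s[0]*d1,o2+s[1]*d2
    return (p+q)/2,np.linalg.norm(p-q)
def proj(n,p):
    m=cams.camera_model(n);K=np.array(m['intrinsics']);E=np.array(m['extrinsics'])
    q=K@(E[:3,:3]@p+E[:3,3]);return q[:2]/q[2]
T=lambda x,y:(220+(x-1.5)/4,130+(y-1.5)/4)
S=lambda x,y:(150+(x-1.35)/3.7,185+(y-1.35)/3.7)
E
python3 - <<'E'
from h import *
np.set_printoptions(precision=4,suppress=True)
P=[onz('top',T(*c),.015) for c in[(50,187),(515,50),(622,358),(160,505)]]
P=np.array(P);c=P.mean(0);y=(P[0]+P[3]-P[1]-P[2]);print(P,c,np.linalg.norm(P[0]-P[1]),np.linalg.norm(P[1]-P[2]))
print('yaw plate',np.degrees(np.arctan2(y[1],y[0])))
B=np.array([onz('top',T(*c),.023) for c in[(180,180),(342,130),(407,325),(243,380)]])
yb=B[0]+B[3]-B[1]-B[2];print('board',B.mean(0),np.degrees(np.arctan2(yb[1],yb[0])),np.linalg.norm(B[0]-B[1]),np.linalg.norm(B[1]-B[2]))
Q=np.array([onz('scene',S(*c),.015) for c in[(388,35),(668,140),(445,590),(130,418)]])
print('scene plate',Q.mean(0),Q)
Bs=np.array([onz('scene',S(*c),.023) for c in[(405,137),(595,215),(522,368),(325,272)]]);print('scene board',Bs.mean(0))
print('bolt',tri(T(564,360),S(171,295)));print('pin',tri(T(163,236),S(555,125)))
print('strap corner',tri(T(594,507),S(30,277)),tri(T(643,485),S(57,228)))
print('leverend',tri(T(635,95),S(270,338)))
print('tapes',onz('top',(231,282),.01),onz('top',(197,215),.1),onz('top',(236,135),.05))
E
```

```text
[[ 0.6246  0.1624  0.015 ]
 [ 0.6935 -0.0835  0.015 ]
 [ 0.5287 -0.1299  0.015 ]
 [ 0.4603  0.1092  0.015 ]] [0.5768 0.0145 0.015 ] 0.25535614111222954 0.1712529078682628
yaw plate 105.79627440596974
board [0.586  0.0384 0.023 ] 106.7063124269097 0.08793321363793759 0.10650567993583948
scene plate [0.5788 0.0127 0.015 ] [[ 0.4655  0.1095  0.015 ]
 [ 0.6232  0.1603  0.015 ]
 [ 0.695  -0.0881  0.015 ]
 [ 0.5315 -0.1309  0.015 ]]
scene board [0.5876 0.0381 0.023 ]
bolt (array([ 0.5234, -0.0862,  0.0674]), np.float64(0.0005531785921429013))
pin (array([0.5897, 0.1047, 0.0592]), np.float64(0.0006937277072422877))
strap corner (array([ 0.4494, -0.1134,  0.0273]), np.float64(0.013887472520352313)) (array([ 0.4662, -0.1082,  0.0895]), np.float64(0.013626015294343626))
leverend (array([ 0.6212, -0.0941,  0.1831]), np.float64(0.00156951496881986))
tapes [0.4102 0.1675 0.01  ] [0.5358 0.2201 0.1   ] [0.7016 0.151  0.05  ]
```

Candidates for the board: the large one at top (152,151), the small one at (336,304), and the middle one in the fixture at (293,193), which measures about 88 x 107 mm. The middle one is it, and the crop confirms it. The strap pivots at (335,178) and its tip is near (374,254); the angle is about 1.63. The lever tip at (379,153) is raised about 1.15. The black item at the right edge of the top view and the screwdriver are clutter.

Next I go above the strap's far side with the fingers shut.

Call:
drive_tool --deltas '[{"dx": -0.035,"dy": 0.026,"dz": 0.002,"wz": -7},{"dx": -0.07,"dy": 0.052,"dz": 0.004,"wz": -14},{"dx": -0.105,"dy": 0.077,"dz": 0.006,"wz": -21},{"dx": -0.14,"dy": 0.103,"dz": 0.008,"wz": -28},{"dx": -0.175,"dy": 0.129,"dz": 0.01,"wz": -35},{"dx": -0.21,"dy": 0.155,"dz": 0.012,"wz": -42},{"dx": -0.245,"dy": 0.18,"dz": 0.014,"wz": -49},{"dx": -0.28,"dy": 0.206,"dz": 0.016,"wz": -56},{"dx": -0.315,"dy": 0.232,"dz": 0.018,"wz": -63},{"dx": -0.35,"dy": 0.258,"dz": 0.02,"wz": -70},{"dx": -0.386,"dy": 0.284,"dz": 0.02,"wz": -79.5},{"dx": -0.386,"dy": 0.284,"dz": 0.02,"wz": -79.5},{"dx": -0.386,"dy": 0.284,"dz": 0.02,"wz": -79.5}]' --gripper 0

```text
schema error: expected keys dx, dy, dz, wx, wy, wz
```

Call:
drive_tool --deltas '[{"dx": -0.035,"dy": 0.026,"dz": 0.002,"wx": 0,"wy": 0,"wz": -7},{"dx": -0.07,"dy": 0.052,"dz": 0.004,"wx": 0,"wy": 0,"wz": -14},{"dx": -0.105,"dy": 0.077,"dz": 0.006,"wx": 0,"wy": 0,"wz": -21},{"dx": -0.14,"dy": 0.103,"dz": 0.008,"wx": 0,"wy": 0,"wz": -28},{"dx": -0.175,"dy": 0.129,"dz": 0.01,"wx": 0,"wy": 0,"wz": -35},{"dx": -0.21,"dy": 0.155,"dz": 0.012,"wx": 0,"wy": 0,"wz": -42},{"dx": -0.245,"dy": 0.18,"dz": 0.014,"wx": 0,"wy": 0,"wz": -49},{"dx": -0.28,"dy": 0.206,"dz": 0.016,"wx": 0,"wy": 0,"wz": -56},{"dx": -0.315,"dy": 0.232,"dz": 0.018,"wx": 0,"wy": 0,"wz": -63},{"dx": -0.35,"dy": 0.258,"dz": 0.02,"wx": 0,"wy": 0,"wz": -70},{"dx": -0.386,"dy": 0.284,"dz": 0.02,"wx": 0,"wy": 0,"wz": -78},{"dx": -0.386,"dy": 0.284,"dz": 0.02,"wx": 0,"wy": 0,"wz": -79.5},{"dx": -0.386,"dy": 0.284,"dz": 0.02,"wx": 0,"wy": 0,"wz": -79.5},{"dx": -0.386,"dy": 0.284,"dz": 0.02,"wx": 0,"wy": 0,"wz": -79.5}]' --gripper 0

```text
time_s: 1.55
tcp_pos: [0.4971, -0.1332, 0.2023]
ee_rot: [[0.274, -0.962, -0.001], [-0.962, -0.274, 0.0], [-0.0, 0.001, -1.0]]
wrist_force: [-0.5, 0.9, -0.7]
gripper_width: 0.001
```

```bash
python3 - <<'E'
from h import *
for n in['wrist','scene']:
    cv2.imwrite(f'pics/{n}1.png',cams.capture(n)[:,:,::-1])
E
```

```text
(no output)
```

View pics/wrist1.png

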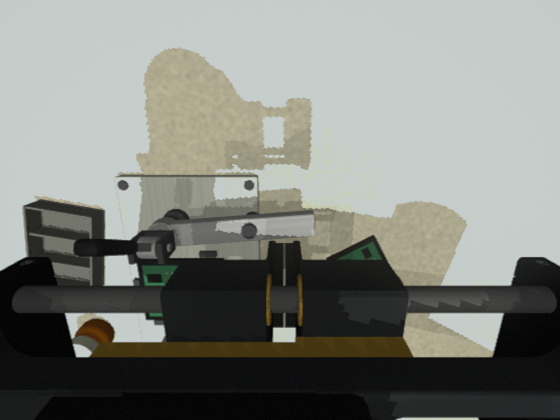

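View pics/scene1.png

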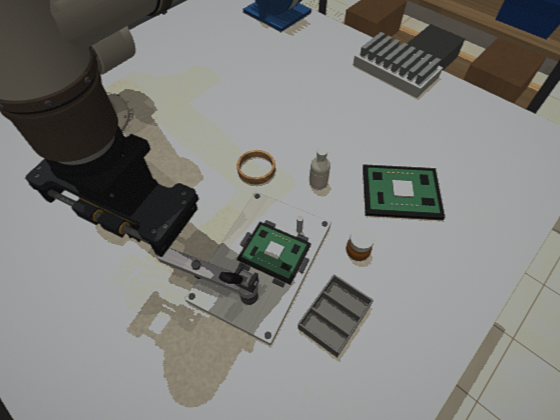

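The wrist view shows the strap at (200–315, 213–240). The point under the TCP projects to (284,196), so the finger clears the strap's far side by about 8–10 mm. I'll shift 8 mm more and go down.

Call:
drive_tool --deltas '[{"dx": 0.008,"dy": 0,"dz": 0.03,"wx": 0,"wy": 0,"wz": 0},{"dx": 0.008,"dy": 0,"dz": 0.06,"wx": 0,"wy": 0,"wz": 0},{"dx": 0.008,"dy": 0,"dz": 0.09,"wx": 0,"wy": 0,"wz": 0},{"dx": 0.008,"dy": 0,"dz": 0.115,"wx": 0,"wy": 0,"wz": 0},{"dx": 0.008,"dy": 0,"dz": 0.135,"wx": 0,"wy": 0,"wz": 0},{"dx": 0.008,"dy": 0,"dz": 0.15,"wx": 0,"wy": 0,"wz": 0},{"dx": 0.008,"dy": 0,"dz": 0.157,"wx": 0,"wy": 0,"wz": 0},{"dx": 0.008,"dy": 0,"dz": 0.157,"wx": 0,"wy": 0,"wz": 0},{"dx": 0.008,"dy": 0,"dz": 0.157,"wx": 0,"wy": 0,"wz": 0}]'

```text
time_s: 2.55
tcp_pos: [0.5003, -0.1409, 0.0462]
ee_rot: [[0.275, -0.961, 0.001], [-0.961, -0.275, -0.0], [0.001, -0.001, -1.0]]
wrist_force: [-0.6, -0.7, 1.0]
gripper_width: 0.005
```

```bash
python3 - <<'E'
from h import *
ex=np.array([np.cos(np.radians(15.95)),np.sin(np.radians(15.95))]);ey=np.array([-ex[1],ex[0]])
O=np.array([.578,.0135])-.015*ex
s=r.sense();d=s['tcp_pos'][:2]-O;f0=np.array([d@ex,d@ey]);print(f0,s['tcp_pos'],s['wrist_force'])
R=s['ee_rot']
# finger box half-sizes hx=.015 (fixture x), hy=.0095 ; strap edge at -ccw side
piv=np.array([.03,-.075])
def pos(th,rad):
    u=np.array([-np.sin(th),np.cos(th)]);n=np.array([-np.cos(th),-np.sin(th)]) # ccw normal
    sup=abs(n[0])*.015+abs(n[1])*.0095
    return piv+rad*u+(.013+sup)*n
for th in np.arange(1.63,-0.04,-0.09):
    p=pos(th,.137); w=(p-f0)[0]*ex+(p-f0)[1]*ey
    t=R.T@np.array([*w,0]);print(round(th,2),np.round(p,3),np.round(t*1000,0))
E
```

```text
[-0.10214332 -0.12715377] [ 0.50030813 -0.14094938  0.04623076] [-0.5942298  -0.72873932  1.02644785]
1.63 [-0.105 -0.106] [-21.   3.  -0.]
1.54 [-0.108 -0.094] [-33.   5.  -0.]
1.45 [-0.109 -0.083] [-45.   7.  -0.]
1.36 [-0.109 -0.071] [-56.   7.  -0.]
1.27 [-0.109 -0.06 ] [-67.   7.  -0.]
1.18 [-0.107 -0.048] [-79.   5.  -0.]
1.09 [-0.105 -0.037] [-90.   2.  -0.]
1.0 [-0.101 -0.025] [-102.   -1.   -0.]
0.91 [-0.096 -0.014] [-113.   -6.   -0.]
0.82 [-0.091 -0.004] [-124.  -11.   -0.]
0.73 [-0.084  0.007] [-134.  -18.   -0.]
0.64 [-0.076  0.017] [-144.  -26.   -0.]
0.55 [-0.068  0.026] [-153.  -34.   -0.]
0.46 [-0.058  0.034] [-161.  -44.   -0.]
0.37 [-0.048  0.042] [-169.  -54.   -0.]
0.28 [-0.037  0.048] [-175.  -65.   -0.]
0.19 [-0.025  0.054] [-181.  -77.   -0.]
0.1 [-0.012  0.058] [-186.  -90.    0.]
0.01 [0.001 0.062] [-189. -103.    0.]
```

Call:
drive_tool --deltas '[{"dx": -0.01,"dy": 0.002,"dz": 0,"wx": 0,"wy": 0,"wz": 0},{"dx": -0.018,"dy": 0.003,"dz": 0,"wx": 0,"wy": 0,"wz": 0},{"dx": -0.026,"dy": 0.004,"dz": 0,"wx": 0,"wy": 0,"wz": 0},{"dx": -0.033,"dy": 0.005,"dz": 0,"wx": 0,"wy": 0,"wz": 0},{"dx": -0.04,"dy": 0.006,"dz": 0,"wx": 0,"wy": 0,"wz": 0},{"dx": -0.047,"dy": 0.007,"dz": 0,"wx": 0,"wy": 0,"wz": 0},{"dx": -0.054,"dy": 0.007,"dz": 0,"wx": 0,"wy": 0,"wz": 0},{"dx": -0.061,"dy": 0.007,"dz": 0,"wx": 0,"wy": 0,"wz": 0},{"dx": -0.068,"dy": 0.007,"dz": 0,"wx": 0,"wy": 0,"wz": 0},{"dx": -0.075,"dy": 0.006,"dz": 0,"wx": 0,"wy": 0,"wz": 0},{"dx": -0.082,"dy": 0.004,"dz": 0,"wx": 0,"wy": 0,"wz": 0},{"dx": -0.09,"dy": 0.002,"dz": 0,"wx": 0,"wy": 0,"wz": 0},{"dx": -0.096,"dy": 0.001,"dz": 0,"wx": 0,"wy": 0,"wz": 0},{"dx": -0.102,"dy": -0.001,"dz": 0,"wx": 0,"wy": 0,"wz": 0},{"dx": -0.108,"dy": -0.003,"dz": 0,"wx": 0,"wy": 0,"wz": 0},{"dx": -0.113,"dy": -0.006,"dz": 0,"wx": 0,"wy": 0,"wz": 0},{"dx": -0.119,"dy": -0.009,"dz": 0,"wx": 0,"wy": 0,"wz": 0},{"dx": -0.124,"dy": -0.011,"dz": 0,"wx": 0,"wy": 0,"wz": 0},{"dx": -0.129,"dy": -0.015,"dz": 0,"wx": 0,"wy": 0,"wz": 0},{"dx": -0.134,"dy": -0.018,"dz": 0,"wx": 0,"wy": 0,"wz": 0}]'

```text
time_s: 4.55
tcp_pos: [0.4804, -0.0062, 0.0455]
ee_rot: [[0.276, -0.961, -0.0], [-0.961, -0.276, -0.0], [0.0, 0.0, -1.0]]
wrist_force: [0.3, -1.0, 0.5]
gripper_width: 0.005
```

```bash
python3 - <<'E'
from h import *
a=cams.capture('scene');cv2.imwrite('pics/s2.png',cv2.resize(a[150:350,130:390,::-1],None,fx=3,fy=3))
E
```

```text
(no output)
```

View pics/s2.png

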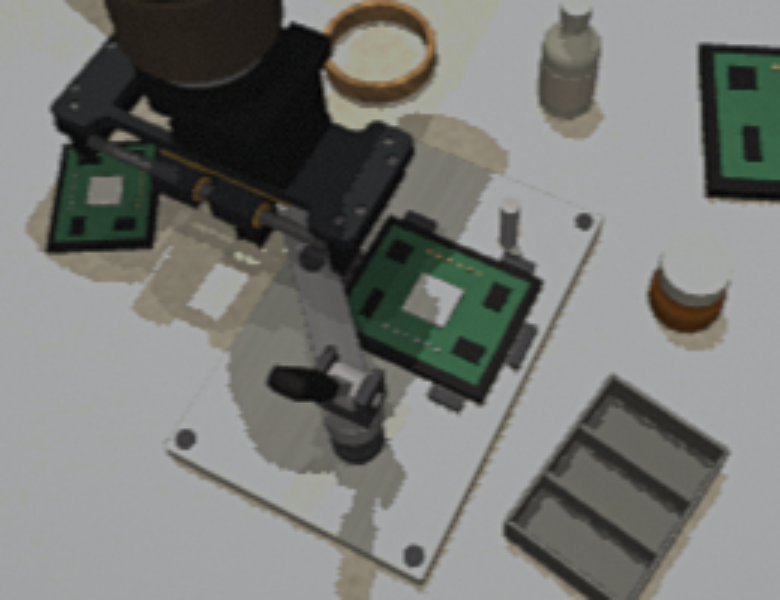

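The strap is now about half way round, with its bolt at (311,258) in the crop and the finger behind it. I'll carry on along the arc.

Call:
drive_tool --deltas '[{"dx": -0.005,"dy": -0.004,"dz": 0,"wx": 0,"wy": 0,"wz": 0},{"dx": -0.01,"dy": -0.008,"dz": 0,"wx": 0,"wy": 0,"wz": 0},{"dx": -0.015,"dy": -0.012,"dz": 0,"wx": 0,"wy": 0,"wz": 0},{"dx": -0.019,"dy": -0.016,"dz": 0,"wx": 0,"wy": 0,"wz": 0},{"dx": -0.023,"dy": -0.021,"dz": 0,"wx": 0,"wy": 0,"wz": 0},{"dx": -0.027,"dy": -0.026,"dz": 0,"wx": 0,"wy": 0,"wz": 0},{"dx": -0.031,"dy": -0.031,"dz": 0,"wx": 0,"wy": 0,"wz": 0},{"dx": -0.035,"dy": -0.036,"dz": 0,"wx": 0,"wy": 0,"wz": 0},{"dx": -0.038,"dy": -0.041,"dz": 0,"wx": 0,"wy": 0,"wz": 0},{"dx": -0.041,"dy": -0.047,"dz": 0,"wx": 0,"wy": 0,"wz": 0},{"dx": -0.044,"dy": -0.053,"dz": 0,"wx": 0,"wy": 0,"wz": 0},{"dx": -0.047,"dy": -0.059,"dz": 0,"wx": 0,"wy": 0,"wz": 0},{"dx": -0.049,"dy": -0.064,"dz": 0,"wx": 0,"wy": 0,"wz": 0},{"dx": -0.051,"dy": -0.069,"dz": 0,"wx": 0,"wy": 0,"wz": 0},{"dx": -0.053,"dy": -0.074,"dz": 0,"wx": 0,"wy": 0,"wz": 0},{"dx": -0.054,"dy": -0.077,"dz": 0,"wx": 0,"wy": 0,"wz": 0},{"dx": -0.055,"dy": -0.079,"dz": 0,"wx": 0,"wy": 0,"wz": 0},{"dx": -0.055,"dy": -0.079,"dz": 0,"wx": 0,"wy": 0,"wz": 0}]'

```text
time_s: 6.4
tcp_pos: [0.5412, 0.0682, 0.0455]
ee_rot: [[0.276, -0.961, 0.0], [-0.961, -0.276, 0.0], [-0.0, -0.0, -1.0]]
wrist_force: [0.6, -0.9, 1.0]
gripper_width: 0.005
```

Call:
drive_tool --deltas '[{"dx": 0,"dy": -0.002,"dz": 0,"wx": 0,"wy": 0,"wz": 0},{"dx": 0,"dy": -0.004,"dz": 0,"wx": 0,"wy": 0,"wz": 0},{"dx": 0,"dy": -0.004,"dz": 0,"wx": 0,"wy": 0,"wz": 0}]'

```text
time_s: 6.7
tcp_pos: [0.545, 0.0692, 0.0456]
ee_rot: [[0.276, -0.961, 0.0], [-0.961, -0.276, 0.0], [-0.0, -0.0, -1.0]]
wrist_force: [-0.3, 0.3, -0.5]
gripper_width: 0.007
```

Call:
drive_tool --deltas '[{"dx": 0,"dy": -0.001,"dz": 0,"wx": 0,"wy": 0,"wz": 0},{"dx": 0,"dy": -0.002,"dz": 0,"wx": 0,"wy": 0,"wz": 0},{"dx": 0,"dy": -0.003,"dz": 0,"wx": 0,"wy": 0,"wz": 0},{"dx": 0,"dy": -0.003,"dz": 0,"wx": 0,"wy": 0,"wz": 0}]'

```text
time_s: 7.1
tcp_pos: [0.5478, 0.07, 0.0455]
ee_rot: [[0.276, -0.961, 0.0], [-0.961, -0.276, 0.0], [-0.0, -0.0, -1.0]]
wrist_force: [-1.2, -0.2, 0.4]
gripper_width: 0.005
```

```bash
python3 - <<'E'
from h import *
a=cams.capture('scene');cv2.imwrite('pics/s3.png',cv2.resize(a[150:350,130:390,::-1],None,fx=3,fy=3))
E
```

```text
(no output)
```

View pics/s3.png

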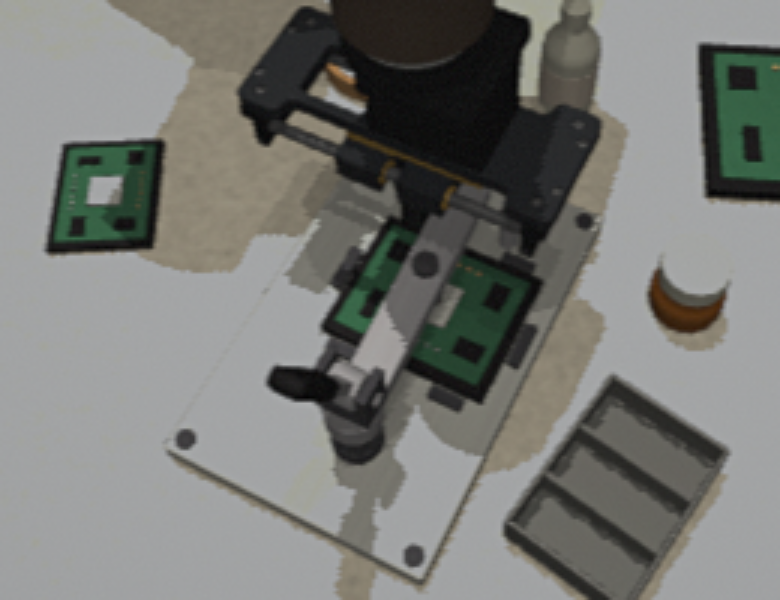

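```bash
cat >> h.py <<'E'
ex=np.array([np.cos(np.radians(15.95)),np.sin(np.radians(15.95))]);ey=np.array([-ex[1],ex[0]])
O=np.array([.578,.0135])-.015*ex
def fx(p): d=np.array(p[:2])-O;return np.array([d@ex,d@ey])
E
python3 - <<'E'
from h import *
q=fx(onz('scene',(130+425/3,150+262/3),.0675));print(q,np.arctan2(-(q[0]-.03),q[1]+.075))
for th in(0,.05,.1,.15,.2):
  p=[.03-.095*np.sin(th),-.075+.095*np.cos(th)];w=O+p[0]*ex+p[1]*ey;print(th,(proj('scene',np.array([*w,.0675]))-[130,150])*3)
E
```

```text
[0.02598592 0.0224496 ] 0.04116805682431545
0 [429.20502256 267.95832056]
0.05 [421.87667773 264.95210363]
0.1 [414.40471978 262.28119703]
0.15 [406.80445213 259.94929057]
0.2 [399.09121691 257.9595552 ]
```

Call:
drive_tool --deltas '[{"dx": 0,"dy": -0.001,"dz": 0,"wx": 0,"wy": 0,"wz": 0},{"dx": 0,"dy": -0.002,"dz": 0,"wx": 0,"wy": 0,"wz": 0},{"dx": 0,"dy": -0.003,"dz": 0,"wx": 0,"wy": 0,"wz": 0},{"dx": 0,"dy": -0.003,"dz": 0,"wx": 0,"wy": 0,"wz": 0}]'

```text
time_s: 7.55
tcp_pos: [0.5507, 0.0708, 0.0455]
ee_rot: [[0.276, -0.961, 0.0], [-0.961, -0.276, 0.0], [-0.0, -0.0, -1.0]]
wrist_force: [0.3, -0.5, -0.4]
gripper_width: 0.003
```

Call:
drive_tool --deltas '[{"dx": 0,"dy": -0.001,"dz": 0,"wx": 0,"wy": 0,"wz": 0},{"dx": 0,"dy": -0.002,"dz": 0,"wx": 0,"wy": 0,"wz": 0},{"dx": 0,"dy": -0.003,"dz": 0,"wx": 0,"wy": 0,"wz": 0},{"dx": 0,"dy": -0.003,"dz": 0,"wx": 0,"wy": 0,"wz": 0}]'

```text
time_s: 7.95
tcp_pos: [0.5534, 0.0715, 0.0455]
ee_rot: [[0.276, -0.961, -0.0], [-0.961, -0.276, -0.0], [-0.0, 0.0, -1.0]]
wrist_force: [-2.1, 0.4, 0.5]
gripper_width: 0.004
```

Call:
drive_tool --deltas '[{"dx": 0,"dy": -0.001,"dz": 0,"wx": 0,"wy": 0,"wz": 0},{"dx": 0,"dy": -0.002,"dz": 0,"wx": 0,"wy": 0,"wz": 0},{"dx": 0,"dy": -0.002,"dz": 0,"wx": 0,"wy": 0,"wz": 0}]'

```text
time_s: 8.25
tcp_pos: [0.5545, 0.072, 0.0452]
ee_rot: [[0.276, -0.961, -0.002], [-0.961, -0.276, -0.0], [-0.0, 0.002, -1.0]]
wrist_force: [-4.0, 0.4, 0.8]
gripper_width: 0.003
```

```bash
python3 - <<'E'
from h import *
for i in range(2):
  s=r.sense();print(fx(s['tcp_pos']),s['wrist_force'],s['gripper_width'])
a=cams.capture('scene');cv2.imwrite('pics/s4.png',cv2.resize(a[190:310,200:320,::-1],None,fx=5,fy=5,interpolation=cv2.INTER_CUBIC))
print(r.sense()['wrist_force'])
E
```

```text
[0.00851884 0.06267228] [-3.98333206  0.43368959  0.77589887] 0.0029271571369554918
[0.00851884 0.06267228] [-3.98333206  0.43368959  0.77589887] 0.0029271571369554918
[-3.78604075  0.44874307  0.60056121]
```

View pics/s4.png

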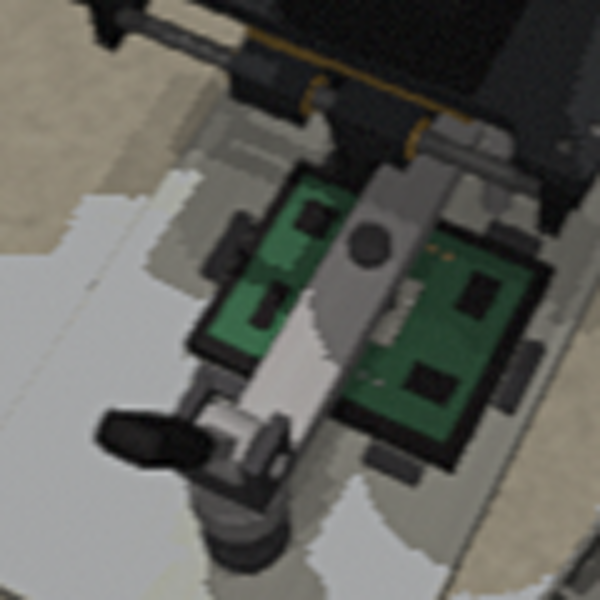

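Call:
drive_tool --deltas '[{"dx": 0,"dy": -0.001,"dz": 0,"wx": 0,"wy": 0,"wz": 0},{"dx": 0,"dy": -0.003,"dz": 0,"wx": 0,"wy": 0,"wz": 0},{"dx": 0,"dy": -0.003,"dz": 0,"wx": 0,"wy": 0,"wz": 0}]'

```text
time_s: 8.6
tcp_pos: [0.5563, 0.0726, 0.0449]
ee_rot: [[0.275, -0.961, -0.005], [-0.961, -0.275, -0.001], [-0.0, 0.005, -1.0]]
wrist_force: [-6.8, 1.4, 1.3]
gripper_width: 0.01
```

Force is up to 7 N and the finger has stopped. The bolt sits at the pixel predicted for angle 0, so the strap is on its stop. I'll back off, lift, and hover above the lever root.

Call:
drive_tool --deltas '[{"dx": 0,"dy": 0.01,"dz": 0,"wx": 0,"wy": 0,"wz": 0},{"dx": 0,"dy": 0.025,"dz": 0,"wx": 0,"wy": 0,"wz": 0},{"dx": 0,"dy": 0.03,"dz": -0.01,"wx": 0,"wy": 0,"wz": 0},{"dx": 0,"dy": 0.03,"dz": -0.05,"wx": 0,"wy": 0,"wz": 0},{"dx": 0,"dy": 0.03,"dz": -0.09,"wx": 0,"wy": 0,"wz": 0},{"dx": 0,"dy": 0.03,"dz": -0.13,"wx": 0,"wy": 0,"wz": 0},{"dx": 0,"dy": 0.03,"dz": -0.17,"wx": 0,"wy": 0,"wz": 0},{"dx": 0.03,"dy": 0.02,"dz": -0.175,"wx": 0,"wy": 0,"wz": 0},{"dx": 0.06,"dy": 0.008,"dz": -0.175,"wx": 0,"wy": 0,"wz": 0},{"dx": 0.09,"dy": -0.004,"dz": -0.175,"wx": 0,"wy": 0,"wz": 0},{"dx": 0.115,"dy": -0.012,"dz": -0.175,"wx": 0,"wy": 0,"wz": 0},{"dx": 0.13,"dy": -0.016,"dz": -0.175,"wx": 0,"wy": 0,"wz": 0},{"dx": 0.138,"dy": -0.016,"dz": -0.175,"wx": 0,"wy": 0,"wz": 0},{"dx": 0.138,"dy": -0.016,"dz": -0.175,"wx": 0,"wy": 0,"wz": 0},{"dx": 0.138,"dy": -0.016,"dz": -0.175,"wx": 0,"wy": 0,"wz": 0}]'

```text
time_s: 10.1
tcp_pos: [0.6114, -0.0548, 0.2209]
ee_rot: [[0.276, -0.961, 0.0], [-0.961, -0.276, 0.0], [-0.0, -0.0, -1.0]]
wrist_force: [-0.7, 0.0, -0.6]
gripper_width: 0.006
```

```bash
python3 - <<'E'
from h import *
s=r.sense();print(fx(s['tcp_pos']),s['tcp_pos'],s['wrist_force'])
for n in['scene','wrist']:
  a=cams.capture(n);cv2.imwrite(f'pics/{n}5.png',a[:,:,::-1])
b=cv2.imread('pics/scene5.png');cv2.imwrite('pics/s5.png',cv2.resize(b[150:350,130:390],None,fx=3,fy=3))
E
```

```text
[ 0.02831663 -0.07484662] [ 0.6113717  -0.05480578  0.22089358] [-0.66523152  0.00740742 -0.56480946]
```

View pics/s5.png

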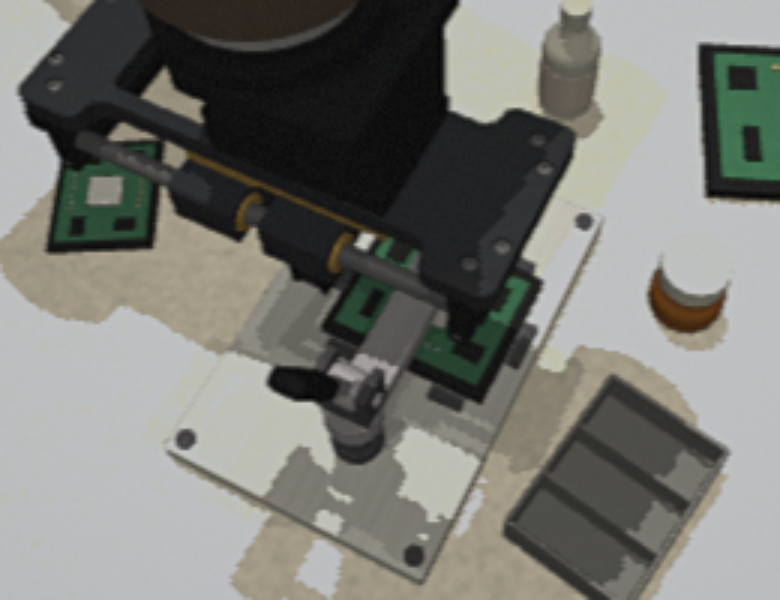

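View pics/wrist5.png

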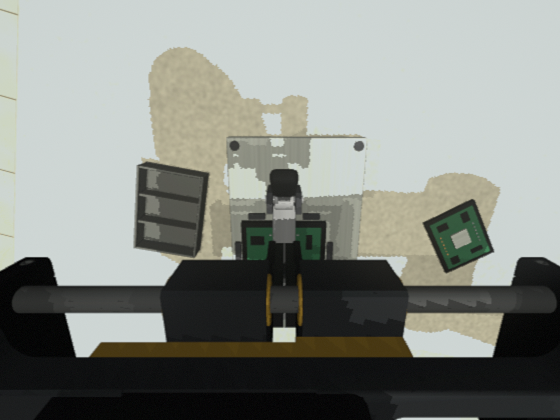

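Strap, board and bystanders look right, and the lever grip at (284,183) in the wrist view is centred under the fingers. Now I'll sweep the lever down along its arc.

Call:
drive_tool --deltas '[{"dx": 0,"dy": 0,"dz": 0.025,"wx": 0,"wy": 0,"wz": 0},{"dx": 0.002,"dy": 0,"dz": 0.045,"wx": 0,"wy": 0,"wz": 0},{"dx": 0.01,"dy": 0,"dz": 0.051,"wx": 0,"wy": 0,"wz": 0},{"dx": 0.016,"dy": 0,"dz": 0.053,"wx": 0,"wy": 0,"wz": 0},{"dx": 0.022,"dy": 0,"dz": 0.055,"wx": 0,"wy": 0,"wz": 0},{"dx": 0.029,"dy": 0,"dz": 0.0585,"wx": 0,"wy": 0,"wz": 0},{"dx": 0.036,"dy": 0,"dz": 0.0625,"wx": 0,"wy": 0,"wz": 0},{"dx": 0.042,"dy": 0,"dz": 0.0675,"wx": 0,"wy": 0,"wz": 0},{"dx": 0.048,"dy": 0,"dz": 0.073,"wx": 0,"wy": 0,"wz": 0},{"dx": 0.053,"dy": 0,"dz": 0.079,"wx": 0,"wy": 0,"wz": 0},{"dx": 0.058,"dy": 0,"dz": 0.0855,"wx": 0,"wy": 0,"wz": 0},{"dx": 0.062,"dy": 0,"dz": 0.0925,"wx": 0,"wy": 0,"wz": 0},{"dx": 0.065,"dy": 0,"dz": 0.1,"wx": 0,"wy": 0,"wz": 0},{"dx": 0.068,"dy": 0,"dz": 0.107,"wx": 0,"wy": 0,"wz": 0},{"dx": 0.07,"dy": 0,"dz": 0.113,"wx": 0,"wy": 0,"wz": 0},{"dx": 0.07,"dy": 0,"dz": 0.115,"wx": 0,"wy": 0,"wz": 0},{"dx": 0.07,"dy": 0,"dz": 0.115,"wx": 0,"wy": 0,"wz": 0}]'

```text
time_s: 11.9
tcp_pos: [0.6309, -0.123, 0.1052]
ee_rot: [[0.276, -0.961, -0.0], [-0.961, -0.276, -0.001], [0.0, 0.001, -1.0]]
wrist_force: [0.4, 0.6, 0.6]
gripper_width: 0.005
```

```bash
python3 - <<'E'
from h import *
s=r.sense();print(fx(s['tcp_pos']),s['tcp_pos'],s['wrist_force'])
for n in['scene']:
  a=cams.capture(n);cv2.imwrite(f'pics/{n}6.png',a[:,:,::-1])
b=cv2.imread('pics/scene6.png');cv2.imwrite('pics/s6.png',cv2.resize(b[150:350,130:390],None,fx=3,fy=3))
E
```

```text
[ 0.02837579 -0.14582768] [ 0.63093406 -0.12303794  0.1051509 ] [0.41599631 0.64530509 0.60576075]
```

View pics/s6.png

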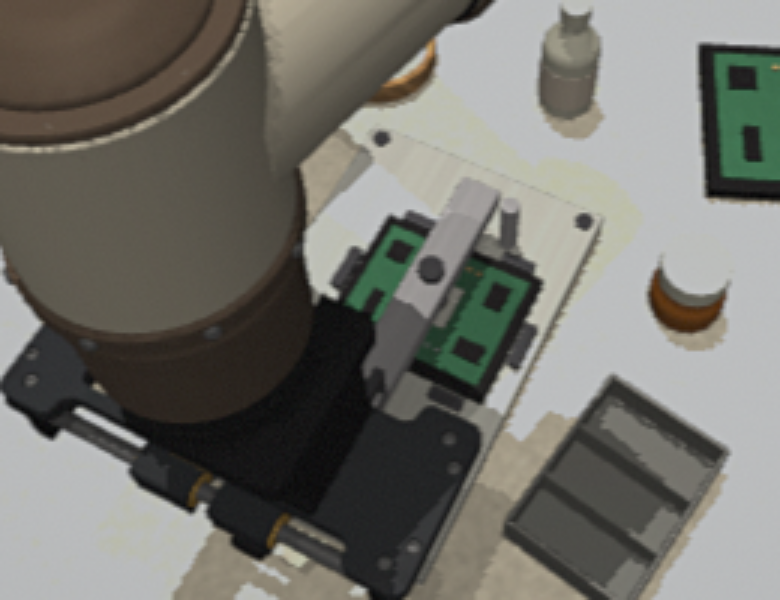

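The strap lies against the pin. Pressing on down in small steps and watching the force.

Call:
drive_tool --deltas '[{"dx": 0,"dy": 0,"dz": 0.002,"wx": 0,"wy": 0,"wz": 0},{"dx": 0,"dy": 0,"dz": 0.004,"wx": 0,"wy": 0,"wz": 0},{"dx": 0,"dy": 0,"dz": 0.005,"wx": 0,"wy": 0,"wz": 0}]'

```text
time_s: 12.25
tcp_pos: [0.6311, -0.123, 0.1009]
ee_rot: [[0.276, -0.961, 0.0], [-0.961, -0.276, -0.001], [0.001, -0.0, -1.0]]
wrist_force: [-0.4, -1.3, 3.4]
gripper_width: 0.008
```

Call:
drive_tool --deltas '[{"dx": 0,"dy": 0,"dz": 0.001,"wx": 0,"wy": 0,"wz": 0},{"dx": 0,"dy": 0,"dz": 0.002,"wx": 0,"wy": 0,"wz": 0},{"dx": 0,"dy": 0,"dz": 0.003,"wx": 0,"wy": 0,"wz": 0}]'

```text
time_s: 12.55
tcp_pos: [0.6313, -0.1228, 0.0983]
ee_rot: [[0.276, -0.961, 0.001], [-0.961, -0.276, -0.001], [0.001, -0.0, -1.0]]
wrist_force: [-1.6, -1.2, 9.6]
gripper_width: 0.006
```

Call:
drive_tool --deltas '[{"dx": 0,"dy": 0,"dz": 0.001,"wx": 0,"wy": 0,"wz": 0},{"dx": 0,"dy": 0,"dz": 0.001,"wx": 0,"wy": 0,"wz": 0},{"dx": 0,"dy": 0,"dz": 0.001,"wx": 0,"wy": 0,"wz": 0}]'

```text
time_s: 12.85
tcp_pos: [0.6313, -0.1228, 0.0983]
ee_rot: [[0.276, -0.961, 0.001], [-0.961, -0.276, -0.001], [0.001, -0.001, -1.0]]
wrist_force: [-2.6, -2.4, 8.3]
gripper_width: 0.005
```

Call:
drive_tool --deltas '[{"dx": 0,"dy": 0,"dz": 0.002,"wx": 0,"wy": 0,"wz": 0},{"dx": 0,"dy": 0,"dz": 0.002,"wx": 0,"wy": 0,"wz": 0},{"dx": 0,"dy": 0,"dz": 0.002,"wx": 0,"wy": 0,"wz": 0}]'

```text
time_s: 13.15
tcp_pos: [0.6313, -0.1228, 0.0981]
ee_rot: [[0.277, -0.961, 0.002], [-0.961, -0.277, -0.001], [0.002, -0.001, -1.0]]
wrist_force: [-6.0, -0.5, 15.2]
gripper_width: 0.006
```

The TCP is stalled at z = 0.098, the level-lever height, at 15 N, so the lever is on its stop. Lifting clear and moving aside to look.

Call:
drive_tool --deltas '[{"dx": 0,"dy": 0,"dz": -0.01,"wx": 0,"wy": 0,"wz": 0},{"dx": 0,"dy": 0,"dz": -0.04,"wx": 0,"wy": 0,"wz": 0},{"dx": 0,"dy": 0,"dz": -0.08,"wx": 0,"wy": 0,"wz": 0},{"dx": 0,"dy": 0,"dz": -0.12,"wx": 0,"wy": 0,"wz": 0},{"dx": 0.02,"dy": 0.01,"dz": -0.15,"wx": 0,"wy": 0,"wz": 0},{"dx": 0.06,"dy": 0.03,"dz": -0.15,"wx": 0,"wy": 0,"wz": 0},{"dx": 0.1,"dy": 0.06,"dz": -0.15,"wx": 0,"wy": 0,"wz": 0},{"dx": 0.14,"dy": 0.09,"dz": -0.15,"wx": 0,"wy": 0,"wz": 0},{"dx": 0.18,"dy": 0.12,"dz": -0.15,"wx": 0,"wy": 0,"wz": 0},{"dx": 0.22,"dy": 0.15,"dz": -0.15,"wx": 0,"wy": 0,"wz": 0},{"dx": 0.25,"dy": 0.18,"dz": -0.15,"wx": 0,"wy": 0,"wz": 0},{"dx": 0.28,"dy": 0.21,"dz": -0.15,"wx": 0,"wy": 0,"wz": 0},{"dx": 0.28,"dy": 0.21,"dz": -0.15,"wx": 0,"wy": 0,"wz": 0},{"dx": 0.28,"dy": 0.21,"dz": -0.15,"wx": 0,"wy": 0,"wz": 0}]'

```text
time_s: 14.55
tcp_pos: [0.5059, -0.4499, 0.2434]
ee_rot: [[0.274, -0.962, -0.001], [-0.962, -0.274, 0.002], [-0.002, 0.0, -1.0]]
wrist_force: [-0.0, 1.0, 0.6]
gripper_width: 0.007
```

```bash
python3 - <<'E'
from h import *
a=cams.capture('scene');b=a[:,:,::-1];cv2.imwrite('pics/s7.png',cv2.resize(b[150:350,130:390],None,fx=3,fy=3))
a=cams.capture('top')[130:270,220:400,::-1];a=cv2.convertScaleAbs(a,alpha=1.6,beta=10)
cv2.imwrite('pics/t7.png',cv2.resize(a,None,fx=4,fy=4,interpolation=cv2.INTER_CUBIC))
E
```

```text
(no output)
```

View pics/s7.png

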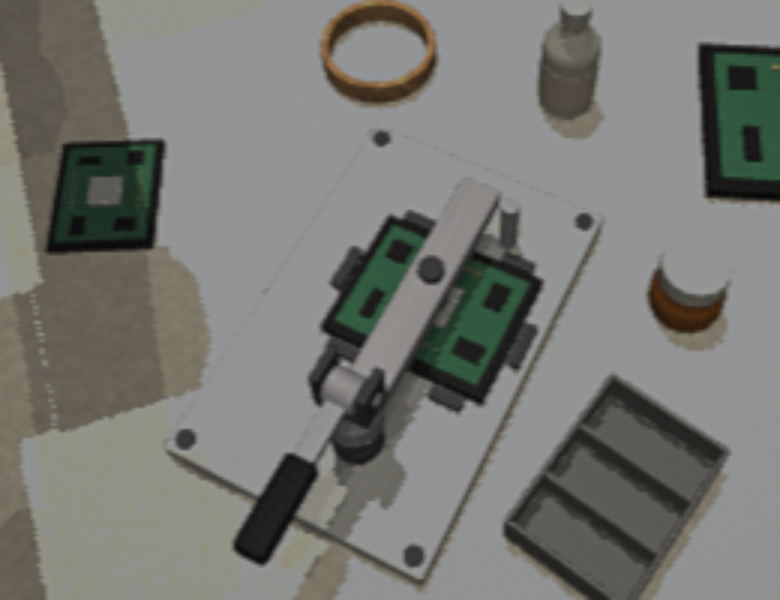

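View pics/t7.png

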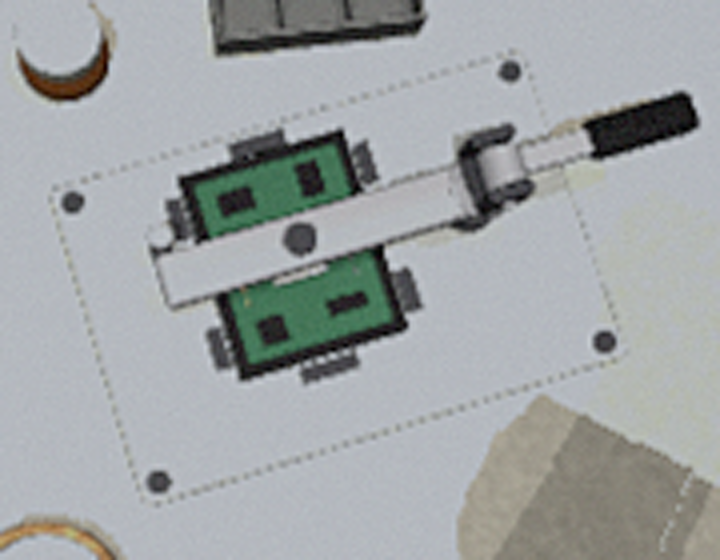

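The strap touches the pin at (160,238) in the top crop, the lever lies level, and the board and bystanders haven't moved. One numeric check before handing in.

```bash
python3 - <<'E'
from h import *
p,e=tri(T(695,109),(130+251/3,150+552/3));print('lever tip',fx(p),p[2],e)
p,e=tri(T(300,238),(130+431/3,150+269/3));q=fx(p);print('bolt',q,p[2],'angle',np.arctan2(-(q[0]-.03),q[1]+.075))
B=np.array([onz('top',T(*c),.023) for c in[(180,180),(342,130),(407,325),(243,380)]]);print('board',fx(B.mean(0)))
E
```

```text
lever tip [ 0.02990348 -0.17189414] 0.09495633979461937 0.0037928864314432393
bolt [0.0299051  0.02157403] 0.06353562158464732 angle 0.0009826723944161063
board [0.0295244  0.02177148]
```

```bash
python3 -c "
from station import ticket
print(ticket.finish_job())"
```

```text
the job is handed in; nothing more can be done
None
```

With the fingers shut, I pushed the strap round until it stalled on its stop at about 7 N. I then pressed the cam lever down until it stalled at the level-lever height at 15 N, moved the arm clear, and handed the job in at about 14.7 s.

**Last checks in the camera images:**
- **Strap:** its angle measured 0.001 rad, and it was lying against the stop pin. Its bolt sat about 4 mm lower than before, against the 3 mm expected for a clamped strap.
- **Lever:** its tip measured 95 mm above the bench, against 92 mm when fully level. The two camera rays missed each other by 3.8 mm, so that fits fully down within the measuring error.
- **Board and bystanders:** the board and the bystanders looked unmoved. The tape was only partly in the last top crop but fully in the scene view.

No check failed.

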